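Empty the cartoner's catch tray into the tote

ROBOT

A 6-joint arm with a two-finger parallel gripper is mounted at the origin on the work surface. World frame = base frame: x ahead of the robot, y to its left, z up, the work surface at z = 0. Lengths are in m, angles in rad, forces in N, time in s.
With the tool pointing down it reaches from about 0.25 to 0.8 m from the base axis. Payload 8.5 kg.
Tool frame: the origin (TCP) lies between the finger pads; the fingertips stand 17 mm ahead of it and the grasp point (between the pads) lies 2 mm behind it; z points along the fingers, y is the line along which they close (so a half turn about z gives the same grasp; the last joint's range is limited). The gripper opens to 85 mm and grips with 20 to 120 N. Pads are 22 mm wide; open, the fingers measure 114 mm over their backs; the gripper's body (76 mm by 85 mm) begins 54 mm behind the grasp point. The pads swing forward as they close: fully open they stand 13 mm farther back than shut.
Start: joints at [-1.106, 0.238, -0.013, 1.319, 0, 1.571], TCP at [0.235, -0.469, 0.226] pointing down, gripper open.
Joint ranges: [-2.66, 2.66], [-1.03, 1.9], [-1.14, 1.46], [-1.82, 2.27], [-1.45, 1.34], [-3.14, 3.14]. Speed limits (rad/s): [2.22, 2.22, 2.79, 3.14, 3.14, 3.14].

INTERFACE

Orientations are given as a rotation vector (axis times angle).
In Python, from plant import status, imaging, bot gives the robot as it stands.
- The arm moves only by the shell command python3 -m pendant 'ROWS' [FORCE]. ROWS is text: rows parted by semicolons, each of 7 numbers parted by spaces: the shift along the tool's x, y, z in cm, then the turn, a rotation vector about the tool's x, y, z in degrees, then the opening, from -1 (shut) to 1 (fully open). A call has 1 to 8 rows; each row is the pose to reach, as a shift and turn from the pose commanded when the call began, along the tool's axes at that moment; what a row does not reach only later rows make up. A row lasts 1/10 s, in which the tool goes at most 50 mm and 8.59 degrees, less where a joint would pass 70% of its speed; a pose out of reach is approached as far as the arm can. A call with a gripper value outside its range is refused whole. The fingers move at their own pace and stop on an object; FORCE is the grip in N (left out, the last holds). Time passes only in rows, so rows that repeat a pose let the fingers close. It gives the time, the measured TCP pose, the force, the opening and the grip force at its end, in the units of the state.
- status.sense(): the state, without advancing time (a new reading comes with each control period).
- imaging.snapshot(name): name is "side" or "top"; returns the picture (400x640x3 uint8, blue, green, red); there is no depth.
- imaging.calibration(name): a dict with "vfov" (degrees; the focal length in pixels is half the picture's height over the tangent of half this angle, whatever the lens; pixels are square), "cx", "cy" (the principal point, pixels), "view" (4x4, takes a point from world to camera coordinates). Camera axes: x right, y down, z forward; pixel columns grow to the right and rows downward; lengths in m; the calibration is good to about 2 mm. A picture is of the moment at which its call begins. calibration takes no time and is no camera call.
- bot.hand_in(): hands the job in; it is judged then, once.
The state is a dict: "clock": time; "qpos": joint angles; "joint_vel": joint speeds; "tau": joint torques, N m; "tool_pos": TCP position; "orientation": TCP orientation; "wrist_force": force on the tool from outside, world axes, zero at the start; "wrist_torque": the same for the moment, N m; "finger_gap": opening from 0.0 (shut) to 1.0 (fully open); "gripper_force": force on a finger pad.
Only numpy, scipy, OpenCV 4.12 (cv2) and the standard library are available. Lean on these libraries where they do the work, as an engineer would, in place of code of your own. Each camera call takes 0.05 s, during which the arm holds its last target. There are 200 camera calls.

TASK

Press the red key to pause the cartoning machine, then move the three green-banded cartons from its catch tray to the tote, setting one down gently on each yellow-outlined place, flat and in line with it. Then press the green key to restart the machine. Do not press the blue key, leave the orange-banded sample in the tray and do not disturb the carton already packed or the bottles, jars and bowl standing around.

Things in the scene. Friction and masses are not known exactly. Their poses are not given: they have to be found in the camera images.
- catch_tray: open aluminium catch tray of a white cartoning machine, fixed: 260 x 260 mm outside, walls and floor 5 mm thick, rim 30 mm high. Origin: underside of the tray's centre, z up. On its +y side, one piece with it, a 160 mm wide chute rises from 25 mm high at y = 130 mm to 110 mm at y = 285, and the machine, 290 mm high, fills y 280 to 580, x -180 to 180 mm
- carton1: finished carton, white with a GREEN band and a thin grey one, at first lying in the catch tray at any yaw, 100 x 44 x 40 mm, about 0.12 kg. Origin: centre of its underside; x along its 100 mm length, z up
- carton2: finished carton, white with a GREEN band and a thin grey one, at first lying in the catch tray at any yaw, 100 x 44 x 40 mm, about 0.12 kg. Origin: centre of its underside; x along its 100 mm length, z up
- carton3: finished carton, white with a GREEN band and a thin grey one, at first lying in the catch tray at any yaw, 100 x 44 x 40 mm, about 0.12 kg. Origin: centre of its underside; x along its 100 mm length, z up
- sample: carton like the others but with an ORANGE band, lying among them in the catch tray; it stays there. 100 x 44 x 40 mm, about 0.12 kg. Origin: centre of its underside; x along its 100 mm length, z up
- packed: green-banded carton that is already packed in the tote on one of its four places; it stays there. 100 x 44 x 40 mm, about 0.12 kg. Origin: centre of its underside; x along its 100 mm length, z up
- tote: open blue tote, fixed: outside 186 (x) x 254 (y) x 60 mm high, walls and floor 5 mm thick. Origin: underside of its centre, z up. Its four places lie at x = +-40, y = +-60 mm with the cartons lengthwise along y; the rows stand 80 mm apart (36 mm between cartons, 26 mm from carton to wall)
- mark1: yellow-outlined rectangle 108 x 52 mm, drawn flat on the tote's floor (no height): a free place for one carton. Origin: its centre, on the floor; x along its length, which runs along the tote's y
- mark2: yellow-outlined rectangle 108 x 52 mm, drawn flat on the tote's floor (no height): a free place for one carton. Origin: its centre, on the floor; x along its length, which runs along the tote's y
- mark3: yellow-outlined rectangle 108 x 52 mm, drawn flat on the tote's floor (no height): a free place for one carton. Origin: its centre, on the floor; x along its length, which runs along the tote's y
- panel: grey control panel, fixed, 200 (x) x 74 (y) x 40 mm high, flat on the bench with three round keys in a row along its x, 62 mm apart, in an order that varies. Origin: centre of its underside
- red (a joint): travel of the red key (pause): 0 up, 0.006 m fully down; it springs back. Needs 1.5 N to start and 5 N fully down; counts as pressed beyond 0.0045 m
- red_top (a point): middle of the red key's top face (36 mm dia), which stands 62 mm above the bench when up; pressed straight down. It stands 10 mm proud of a black collar of 52 mm dia
- blue (a joint): travel of the blue key (run the feed by hand; not wanted here): 0 up, 0.006 m fully down; it springs back. Needs 1.5 N to start and 5 N fully down; counts as pressed beyond 0.0045 m
- blue_top (a point): middle of the blue key's top face (36 mm dia), which stands 62 mm above the bench when up; pressed straight down. It stands 10 mm proud of a black collar of 52 mm dia
- green (a joint): travel of the green key (start): 0 up, 0.006 m fully down; it springs back. Needs 1.5 N to start and 5 N fully down; counts as pressed beyond 0.0045 m
- green_top (a point): middle of the green key's top face (36 mm dia), which stands 62 mm above the bench when up; pressed straight down. It stands 10 mm proud of a black collar of 52 mm dia
- amber_a: tall amber bottle, 60 dia x 150, black cap, beyond the catch tray; loose, to be left alone. Origin: centre of its underside
- amber_b: tall amber bottle, 68 dia x 170, black cap, beyond the panel; loose, to be left alone. Origin: centre of its underside
- clear_jar: clear glass jar with white cap, 60 dia x 85, on the robot's side of the catch tray; loose, to be left alone. Origin: centre of its underside
- tub: white tub with green cap, 60 dia x 75, beyond the tote; loose, to be left alone. Origin: centre of its underside
- bowl: white ceramic bowl, 90 dia x 50, between robot and panel; loose, to be left alone. Origin: centre of its underside

How it is judged:
By the outcome, as a careful person would: the job done as asked, in the order asked, and still so for the second after the job is handed in, with the robot touching nothing.
It also fails if it takes over 72 s, if anything falls off the work surface, if the arm or the gripper's body presses on something with over 40 N, if the wrist force passes 120 N, or if a joint passes its speed limit or range.

## Working session

There is one attempt and no reset: what is moved stays moved. The work goes in short steps, Python scripts to look and compute and a shell command to move; the robot and the scene stay as the last step left them, time stands still between calls to the robot, and variables do not carry over. Pictures are saved under pics/ and viewed, at most 10 in all, crops included, and the job is handed in when it is done.

```bash
mkdir -p pics; ls; python3 - <<'E'
from plant import status, imaging, bot
import cv2
print(status.sense())
for n in("top","side"):
    cv2.imwrite(f"pics/{n}0.png",imaging.snapshot(n)); c=imaging.calibration(n);print(c)
E
```

```text
pics
{'clock': 0.0, 'qpos': array([-1.10603736e+00,  2.38777394e-01, -1.42471141e-02,  1.31920510e+00,
       -8.22971385e-06,  1.57080954e+00]), 'joint_vel': array([ 0.00033388,  0.00077125, -0.00086378,  0.00119126, -0.00215401,
        0.00141467]), 'tau': array([-1.86880425e-03, -5.38775253e+01,  3.46434116e+01,  1.85621489e-02,
       -5.08510311e-05, -2.87314629e-05]), 'tool_pos': array([ 0.23511719, -0.46893651,  0.22518219]), 'orientation': array([-3.05579964e+00, -7.23148036e-01,  5.30839036e-04]), 'wrist_force': array([-0.67507773, -0.67014734, -0.41419071]), 'wrist_torque': array([-0.02237218,  0.03322704, -0.00858508]), 'gripper_force': 0.0, 'finger_gap': 0.9993198797507267}
{'vfov': 54.81540985968022, 'cx': 320.94692795877955, 'cy': 197.34549133361256, 'view': array([[-0.02938514, -0.9995599 ,  0.00406347, -0.00676652],
       [-0.99281979,  0.02871493, -0.11612199,  0.55563413],
       [ 0.1159542 , -0.00744656, -0.99322665,  0.96101884],
       [ 0.        ,  0.        ,  0.        ,  1.        ]])}
{'vfov': 57.16216539492711, 'cx': 322.28152628974385, 'cy': 192.8567003900164, 'view': array([[-0.93355855, -0.35799407, -0.01756934,  0.48738725],
       [-0.27336031,  0.74284644, -0.61110826,  0.22171293],
       [ 0.23182446, -0.56570258, -0.79135202,  1.02277815],
       [ 0.        ,  0.        ,  0.        ,  1.        ]])}
```

View pics/top0.png

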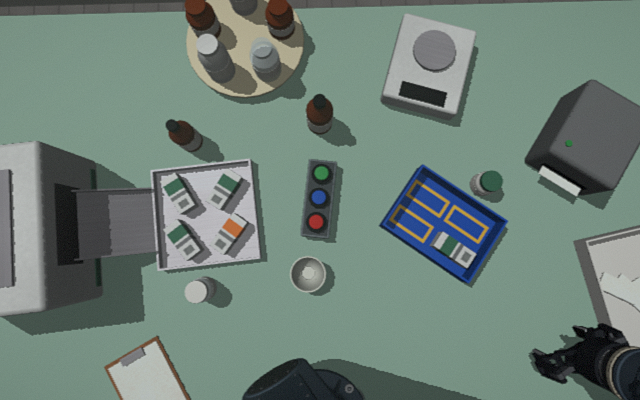

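View pics/side0.png

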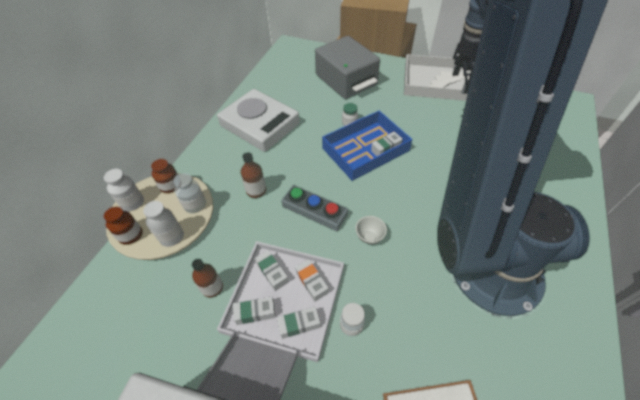

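The top view shows the tray around (207,215), with three green cartons at (180,194), (226,190), (184,239) and the orange sample at (231,232). The keys are green (321,173), blue (319,197) and red (316,222), and the packed carton is at (455,249). Next I'll enlarge crops.

```bash
python3 - <<'E'
import cv2
im=cv2.imread("pics/top0.png")
cv2.imwrite("pics/c1.png",cv2.resize(im[150:280,145:270],None,fx=4.6,fy=4.6,interpolation=cv2.INTER_CUBIC)[:598])
cv2.imwrite("pics/c2.png",cv2.resize(im[150:290,295:515],None,fx=3.6,fy=3.6,interpolation=cv2.INTER_CUBIC))
E
```

```text
(no output)
```

View pics/c1.png

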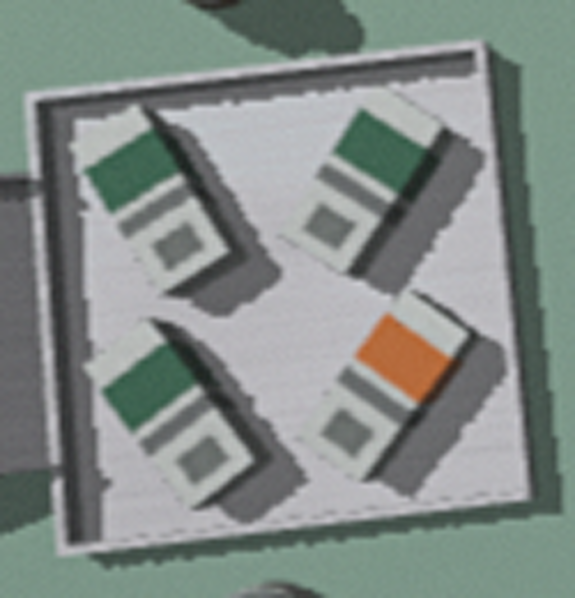

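View pics/c2.png

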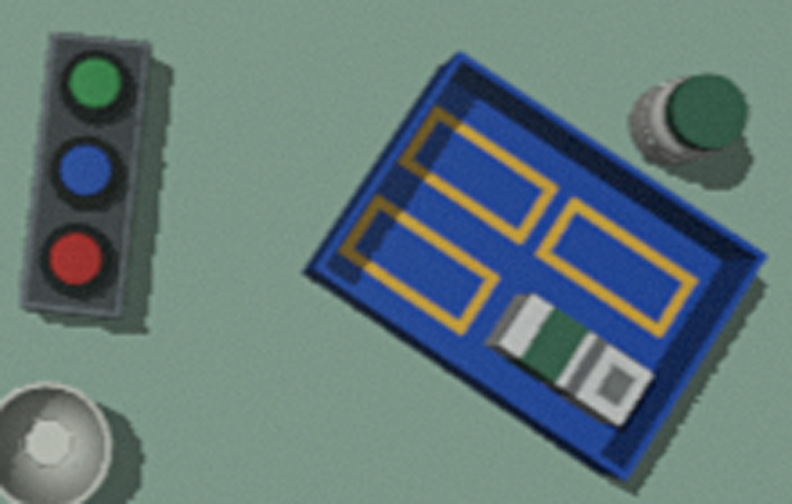

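The c1 and c2 crops give usable corners for the tray, cartons, tote, marks, panel and keys. The apparent sizes shrink towards the edges, so there is lens distortion. I'll fit it along with the poses, using the known sizes.

```bash
cat > h.py <<'E'
import numpy as np, cv2
from scipy.optimize import least_squares
from plant import status, imaging, bot
def proj(P,n,k):
    c=imaging.calibration(n); f=200/np.tan(np.radians(c["vfov"]/2)); V=c["view"]
    p=np.asarray(P)@V[:3,:3].T+V[:3,3]; q=p[:,:2]/p[:,2:]
    r2=(q**2).sum(1,keepdims=True); q=q*(1+k[0]*r2+k[1]*r2**2)
    return q*f+[c["cx"],c["cy"]]
def place(loc,x,y,a):
    c,s=np.cos(a),np.sin(a); loc=np.asarray(loc,float)
    return np.c_[x+c*loc[:,0]-s*loc[:,1],y+s*loc[:,0]+c*loc[:,1],loc[:,2]]
def rect(L,W,z): return np.array([[L/2,W/2,z],[L/2,-W/2,z],[-L/2,-W/2,z],[-L/2,W/2,z]])
E
cat > fit.py <<'E'
from h import *
def t1(p): return (np.array(p)+.5)/4.6-.5+[145,150]
def t2(p): return (np.array(p)+.5)/3.6-.5+[295,150]
# name: local pts (order: image-wise), pixels, guess
R=lambda L,W,z:rect(L,W,z)
O={
'tray':(R(.26,.26,.03),t1([(28,95),(487,40),(531,497),(60,553)])),
'A':(R(.1,.044,.045),t1([(143,105),(73,148),(170,292),(237,247)])),
'B':(R(.1,.044,.045),t1([(447,130),(385,88),(278,237),(347,274)])),
'C':(R(.1,.044,.045),t1([(150,318),(90,368),(195,508),(258,462)])),
'S':(R(.1,.044,.045),t1([(475,335),(410,292),(300,437),(370,480)])),
'tote':(R(.254,.186,.06),t2([(459,53),(305,270),(630,482),(767,256)])),
'ma':(R(.108,.052,.005),t2([(437,107),(400,162),(523,244),(558,187)])),
'mb':(R(.108,.052,.005),t2([(375,195),(341,250),(463,334),(499,275)])),
'mc':(R(.108,.052,.005),t2([(572,198),(536,255),(660,338),(698,280)])),
'P':(R(.1,.044,.045),t2([(530,293),(497,342),(620,426),(653,377)])),
'panel':(R(.2,.074,.04),t2([(52,33),(22,306),(120,318),(150,42)])),
'keys':(np.array([[.062,0,.062],[0,0,.062],[-.062,0,.062]]),t2([(95,82),(85,170),(75,258)])),
}
# correct winding/dir: panel & tray handled by trying candidates
def res(v,sep=False):
    k=v[:2];out=[]
    for i,(n,(L,px)) in enumerate(O.items()):
        out.append((proj(place(L,*v[2+3*i:5+3*i]),'top',k)-px).ravel())
    return out if sep else np.concatenate(out)
if __name__=="__main__":
    O['panel']=(R(.2,.074,.04),O['panel'][1][[0,3,2,1]][[1,0,3,2]][[1,0,3,2]])
    # fit each from several yaws, choose best
    v=[-.3,0.]
    for n,(L,px) in list(O.items()):
        best=None
        for PX in ([px,px[::-1]] if n!='keys' else [px]):
          for sh in range(len(PX) if n=='panel' else 1):
            Q=np.roll(PX,sh,0)
            for a in np.arange(0,6.3,.8):
                s=least_squares(lambda w:(proj(place(L,*w),'top',[-.3,0])-Q).ravel(),[.5,0,a])
                if best is None or s.cost<best[0]-1e-6: best=(s.cost,s.x,Q)
        O[n]=(L,best[2]); v+=list(best[1])
    for kk in ('free','zero','equi'):
        if kk=='free': s=least_squares(res,v,loss='soft_l1')
        else:
            k=[0,0] if kk=='zero' else [-1/3,1/5]
            s=least_squares(lambda w:res(np.r_[k,w]),v[2:],loss='soft_l1'); s.x=np.r_[k,s.x]
        print(kk,s.cost,s.x[:2])
        if kk=='free': best=s.x
    np.save('v.npy',best)
    for i,(n,r) in enumerate(zip(O,res(best,True))):
        x,y,a=best[2+3*i:5+3*i]
        print(n,np.round([x,y],4),round(np.degrees(a)%180,1),'rms',round(np.sqrt((r**2).mean()),2))
    T=best[2+15:5+15]
    print(np.round(place([[.06,.04,0],[.06,-.04,0],[-.06,.04,0],[-.06,-.04,0]],*T),4))
    k=best[:2]; D=dict(zip(O,best[2:].reshape(-1,3)))
    a=cv2.imread('pics/top0.png');b=cv2.imread('pics/side0.png')
    big=lambda im,x0,y0,x1,y1,s:cv2.resize(im[y0:y1,x0:x1],None,fx=s,fy=s,interpolation=cv2.INTER_CUBIC)
    A=big(a,145,150,275,280,3); B=big(b,215,235,350,365,3)
    for n in ('A','B','C','S','tray'):
        for z in (.005,.045) if n!='tray' else (.03,):
            L=R(.1,.044,z) if n!='tray' else R(.26,.26,z)
            for img,c,o in((A,'top',(145,150)),(B,'side',(215,235))):
                p=(proj(place(L,*D[n]),c,k)-o+.5)*3-.5
                cv2.polylines(img,[np.int32(np.round(p*8))],True,(0,0,255) if z>.005 else (255,0,0),1,cv2.LINE_AA,3)
    cv2.imwrite('pics/ov.png',np.hstack([A,B[:390,:405]]))
E
python3 fit.py
```

```text
Traceback (most recent call last):
  File "fit.py", line 36, in <module>
    s=least_squares(lambda w:(proj(place(L,*w),'top',[-.3,0])-Q).ravel(),[.5,0,a])
  File "fit.py", line 36, in <lambda>
    s=least_squares(lambda w:(proj(place(L,*w),'top',[-.3,0])-Q).ravel(),[.5,0,a])
                              ~~~~^^^^^^^^^^^^^^^^^^^^^^^^^^^
  File "h.py", line 5, in proj
    c=imaging.calibration(n); f=200/np.tan(np.radians(c["vfov"]/2)); V=c["view"]
ValueError: time passes only in moves, steps and waits
```

```bash
sed -i 's/^def proj/CAL={n:imaging.calibration(n) for n in ("top","side")}\ndef proj/; s/c=imaging.calibration(n);/c=CAL[n];/' h.py; python3 fit.py
```

```text
free 8.854077224995013 [-0.14724234  0.59982997]
zero 9.879773517025537 [0. 0.]
equi 71.9647147083864 [-0.33333333  0.2       ]
tray [0.5229 0.2777] 5.1 rms 0.27
A [0.5766 0.342 ] 33.2 rms 0.3
B [0.5819 0.2254] 144.9 rms 0.48
C [0.4565 0.3308] 36.8 rms 0.45
S [0.4685 0.212 ] 143.2 rms 0.51
tote [ 0.4791 -0.33  ] 54.0 rms 1.07
ma [ 0.5478 -0.3083] 54.2 rms 0.23
mb [ 0.4837 -0.2598] 54.6 rms 0.38
mc [ 0.4764 -0.4048] 54.0 rms 0.17
P [ 0.4116 -0.3557] 53.3 rms 0.38
panel [ 0.5536 -0.0167] 172.1 rms 0.66
keys [ 0.5535 -0.0161] 171.9 rms 0.06
[[ 0.4762 -0.4021  0.    ]
 [ 0.4115 -0.355   0.    ]
 [ 0.5467 -0.305   0.    ]
 [ 0.482  -0.2579  0.    ]]
```

View pics/ov.png

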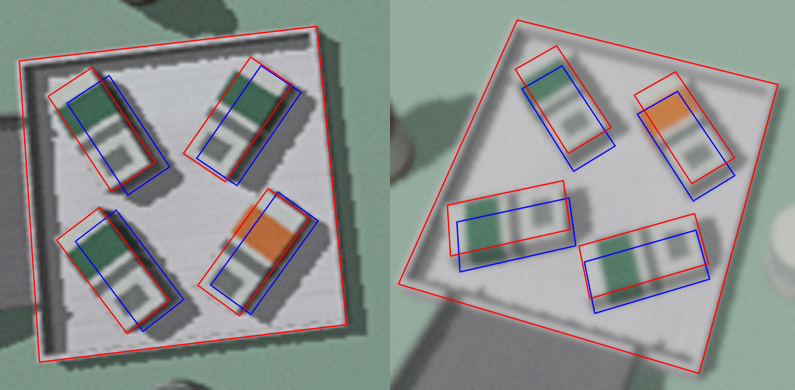

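The red outlines sit on the visible tops to within 1–2 px, with residuals under 0.5 px, and the marks come out 80 and 120 mm apart as they should. Distortion is negligible. I'll refit with zero distortion and write the step calculator.

```bash
cat > go.py <<'E'
# usage: go.py x y z yaw_of_tool_x_deg(mod 180) -> shift cm, turn deg about tool axes
import sys, numpy as np
from scipy.spatial.transform import Rotation as Ro
from plant import status
s=status.sense(); R=Ro.from_rotvec(s["orientation"]); p=s["tool_pos"]
x,y,z,yaw=map(float,sys.argv[1:5])
a=np.radians(yaw); M=R.as_matrix(); psi0=np.arctan2(M[1,0],M[0,0])
for k in (0,1,-1):
    psi=a+k*np.pi
    T=Ro.from_matrix(np.array([[np.cos(psi),np.sin(psi),0],[np.sin(psi),-np.cos(psi),0],[0,0,-1]]).T.T)
    d=np.array([x,y,z])-p
    rv=np.degrees((R.inv()*T).as_rotvec())
    dq1=np.arctan2(y,x)-np.arctan2(p[1],p[0])
    dpsi=(psi-psi0+np.pi)%(2*np.pi)-np.pi
    for e in (0,): print("shift",np.round(M.T@d*100,2),"turn",np.round(rv,1),"q6~",round(s["qpos"][5]+dq1-dpsi,2))
print("t",round(s["clock"],2),"tcp",np.round(p,4),"psi",round(np.degrees(psi0),1),"F",np.round(s["wrist_force"],1),"gap",round(s["finger_gap"],3),round(s["gripper_force"],1))
E
python3 - <<'E'
from fit import *
v=np.load('v.npy');D=dict(zip(O,v[2:].reshape(-1,3)))
print('free keys g,b,r',np.round(place(O['keys'][0],*D['keys']),4)[:,:2].tolist())
O['panel']=None;del O['panel']
for n,(L,px) in O.items():
    b=min((least_squares(lambda w:(proj(place(L,*w),'top',[0,0])-Q).ravel(),D[n]) for Q in (px,px[::-1])),key=lambda s:s.cost)
    print(n,np.round(b.x[:2],4),round(np.degrees(b.x[2])%180,1),round(b.cost,2), np.round(place(L,*b.x),4)[:,:2].tolist() if n=='keys' else '')
E
python3 go.py .49 .03 .12 -60
```

```text
free keys g,b,r [[0.6148, -0.0248], [0.5535, -0.0161], [0.4921, -0.0074]]
tray [0.5231 0.2762] 5.1 0.58 
A [0.5764 0.339 ] 33.3 0.63 
B [0.5819 0.2237] 145.0 1.02 
C [0.4574 0.3279] 36.8 0.93 
S [0.4692 0.2103] 143.4 1.39 
tote [ 0.4794 -0.3282] 54.1 3.14 
ma [ 0.548 -0.306] 54.1 0.5 
mb [ 0.4843 -0.2582] 54.5 0.84 
mc [ 0.477 -0.402] 54.1 0.18 
P [ 0.4126 -0.3532] 53.3 0.68 
keys [ 0.5535 -0.0161] 171.9 0.01 [[0.6148, -0.0248], [0.5535, -0.0161], [0.4921, -0.0074]]
shift [ 45.15 -33.17  10.57] turn [-0.1  0.1 86.6] q6~ 4.25
shift [ 45.15 -33.17  10.57] turn [ -0.1  -0.1 -93.4] q6~ 1.11
shift [ 45.15 -33.17  10.57] turn [ -0.1  -0.1 -93.4] q6~ 1.11
t 0.1 tcp [ 0.2352 -0.469   0.2252] psi 26.6 F [ 0.3  0.  -0.2] gap 0.997 0.0
```

```bash
python3 go.py .4921 -.0074 .1 90
```

```text
shift [ 43.66 -29.73  12.56] turn [ -0.1  -0.  -63.4] q6~ 1.56
shift [ 43.66 -29.73  12.56] turn [-0.000e+00  1.000e-01  1.166e+02] q6~ 4.7
shift [ 43.66 -29.73  12.56] turn [-0.000e+00  1.000e-01  1.166e+02] q6~ 4.7
t 0.1 tcp [ 0.2352 -0.469   0.2252] psi 26.6 F [ 0.3  0.  -0.2] gap 0.997 0.0
```

```bash
python3 -m pendant '43.7 -29.7 7 0 0 -63.4 -1;43.7 -29.7 7 0 0 -63.4 -1;43.7 -29.7 7 0 0 -63.4 -1;43.7 -29.7 7 0 0 -63.4 -1;43.7 -29.7 7 0 0 -63.4 -1;43.7 -29.7 7 0 0 -63.4 -1;43.7 -29.7 7 0 0 -63.4 -1;43.7 -29.7 7 0 0 -63.4 -1' 40; python3 go.py .4921 -.0074 .09 90
```

```text
clock: 0.9
tool_pos: [0.429, -0.121, 0.173]
orientation: [2.215, 2.228, 0.0]
wrist_force: [1.3, -0.8, 0.6]
finger_gap: -0.003
gripper_force: 0.0
shift [11.33  6.37  8.3 ] turn [ 0.  -0.   0.3] q6~ 1.56
shift [11.33  6.37  8.3 ] turn [   0.     0.  -179.7] q6~ -1.59
shift [11.33  6.37  8.3 ] turn [   0.     0.  -179.7] q6~ -1.59
t 0.9 tcp [ 0.429 -0.121  0.173] psi 90.3 F [ 1.3 -0.8  0.6] gap -0.003 0.0
```

```bash
python3 -m pendant '11 6.2 7 0 0 0 -1;11 6.2 7 0 0 0 -1;11 6.2 7 0 0 0 -1;11 6.2 7 0 0 0 -1;11 6.2 7 0 0 0 -1;11 6.2 7 0 0 0 -1'; python3 go.py .4921 -.0074 .08 90
```

```text
clock: 1.5
tool_pos: [0.4902, -0.0136, 0.1036]
orientation: [2.221, 2.222, -0.0]
wrist_force: [0.6, 0.1, -0.9]
finger_gap: -0.005
gripper_force: 0.0
shift [0.62 0.19 2.36] turn [-0.  0.  0.] q6~ 1.56
shift [0.62 0.19 2.36] turn [  -0.   -0. -180.] q6~ -1.59
shift [0.62 0.19 2.36] turn [  -0.   -0. -180.] q6~ -1.59
t 1.5 tcp [ 0.4902 -0.0136  0.1036] psi 90.0 F [ 0.6  0.1 -0.9] gap -0.005 0.0
```

```bash
python3 -m pendant '0.6 0.2 2.0 0 0 0 -1;0.6 0.2 2.3 0 0 0 -1;0.6 0.2 2.6 0 0 0 -1;0.6 0.2 2.8 0 0 0 -1;0.6 0.2 3.0 0 0 0 -1;0.6 0.2 3.0 0 0 0 -1'; python3 - <<'E'
from plant import imaging
import cv2
cv2.imwrite('pics/k.png',cv2.resize(imaging.snapshot('side')[150:270,240:400],None,fx=4,fy=4,interpolation=cv2.INTER_CUBIC))
E
```

```text
clock: 2.1
tool_pos: [0.4925, -0.0072, 0.0735]
orientation: [2.221, 2.222, 0.0]
wrist_force: [-0.4, 0.7, -0.1]
finger_gap: 0.0
gripper_force: 0.0
```

View pics/k.png

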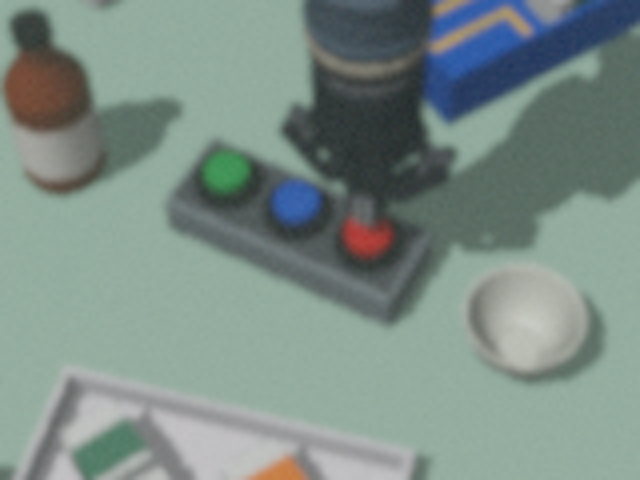

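The closed fingertips are over the red key (365,235 in the crop), but there's no contact force yet. I'll go lower in small steps.

```bash
python3 -m pendant '0 0 0.15 0 0 0 -1;0 0 0.3 0 0 0 -1;0 0 0.3 0 0 0 -1'
```

```text
clock: 2.45
tool_pos: [0.4924, -0.0069, 0.0701]
orientation: [-2.22, -2.222, 0.0]
wrist_force: [-0.7, -1.7, -0.7]
finger_gap: 0.001
gripper_force: 0.0
```

```bash
python3 -m pendant '0 0 0.15 0 0 0 -1;0 0 0.3 0 0 0 -1;0 0 0.3 0 0 0 -1'
```

```text
clock: 2.75
tool_pos: [0.4924, -0.007, 0.067]
orientation: [-2.221, -2.222, 0.0]
wrist_force: [0.2, -0.5, -0.4]
finger_gap: 0.001
gripper_force: 0.0
```

```bash
python3 - <<'E'
from h import *
for k in([0,0],[-.147,.6]):
  print(proj([[.4925,-.0072,.0565],[.4921,-.0074,.062],[.5535,-.0161,.062],[.6148,-.0248,.062],[.4925,-.0072,.0735]],'side',k).round(1).tolist())
im=imaging.snapshot('side');t=imaging.snapshot('top')
cv2.imwrite('pics/k2.png',np.hstack([cv2.resize(i,None,fx=6,fy=6,interpolation=cv2.INTER_CUBIC) for i in (im[180:240,300:365],t[190:250,285:350])]))
print(status.sense()['tool_pos'])
E
```

```text
[[332.1, 208.7], [332.2, 207.6], [314.1, 199.6], [296.7, 192.0], [332.1, 205.3]]
[[332.1, 208.7], [332.2, 207.6], [314.1, 199.6], [296.7, 192.0], [332.1, 205.3]]
[ 0.49243983 -0.00695162  0.06721596]
```

View pics/k2.png

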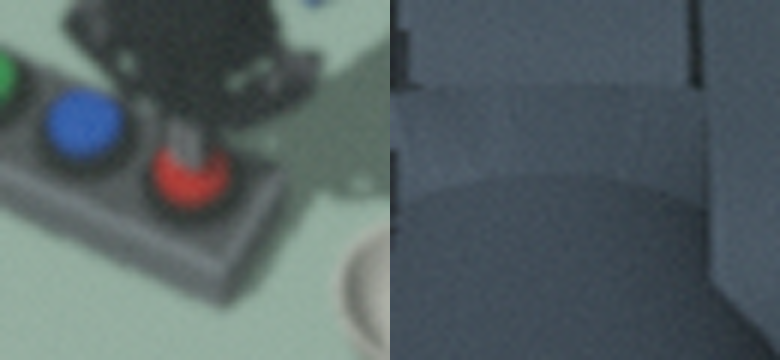

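In the side view the keys are where the fit puts them, at (332,209) for red. The fingertip shows at about (332,207.5), so it's just about touching. Carrying on down gently.

```bash
python3 -m pendant '0 0 0.15 0 0 0 -1;0 0 0.2 0 0 0 -1;0 0 0.2 0 0 0 -1'
```

```text
clock: 3.15
tool_pos: [0.4924, -0.007, 0.0652]
orientation: [-2.221, -2.222, 0.0]
wrist_force: [-0.4, -0.8, 1.1]
finger_gap: -0.001
gripper_force: 0.0
```

```bash
python3 -m pendant '0 0 0.15 0 0 0 -1;0 0 0.2 0 0 0 -1;0 0 0.2 0 0 0 -1'
```

```text
clock: 3.45
tool_pos: [0.4924, -0.007, 0.0632]
orientation: [-2.221, -2.222, 0.0]
wrist_force: [-0.1, -0.3, 1.0]
finger_gap: -0.001
gripper_force: 0.0
```

```bash
python3 -m pendant '0 0 0.15 0 0 0 -1;0 0 0.2 0 0 0 -1;0 0 0.2 0 0 0 -1'
```

```text
clock: 3.75
tool_pos: [0.4924, -0.007, 0.0612]
orientation: [-2.221, -2.222, 0.0]
wrist_force: [-0.0, 1.1, -0.3]
finger_gap: 0.003
gripper_force: 0.0
```

```bash
python3 -m pendant '0 0 0.15 0 0 0 -1;0 0 0.2 0 0 0 -1;0 0 0.2 0 0 0 -1'
```

```text
clock: 4.05
tool_pos: [0.4924, -0.007, 0.0592]
orientation: [-2.221, -2.222, 0.0]
wrist_force: [0.2, -1.2, 0.1]
finger_gap: 0.003
gripper_force: 0.0
```

```bash
python3 - <<'E'
from h import *
im=imaging.snapshot('side').astype(int); cv2.imwrite('pics/s3.png',im)
c=im[193:222,316:350]
for r in c:
    print(''.join('R' if p[2]>1.6*p[1] and p[2]>70 else ('#' if p.sum()<150 else ('o' if p.sum()<260 else ('+' if p.sum()<360 else '.'))) for p in r))
s=status.sense();print(s['tool_pos'],s['wrist_force'],s['tau'].round(2), s['finger_gap'])
E
```

```text
+ooooooooooooooooooooooooooooooooo
+ooooooooooooooooooo#ooooooooooooo
+ooooooooooo#oooooooooo+oooooooooo
++ooooooooooo#oooooooooooooooooooo
+++ooooooooooooooooooooooooooooooo
+++ooooooooooooooooooooooooooooooo
+++ooooooooooooooooooooooooooooooo
++++ooooooooooooooooooooooooooooo+
+++oooooooooooooooooooooooooooo+++
+++oooooo+ooo++oooooooooooooo+++++
++oooooooooo+++++oooooooooo+++++++
oooooooooooo+++++ooooooooo++++++++
oooooooooooo+++++oooooooooo+++++++
ooooooooooo++++++oooooooooooo+++++
ooooooooooRR+++++oooRooooooooo++++
ooooooooooRRR++++oRRRRoooooooo++++
ooooo+ooooRRRRRR+RRRRRoooooo++++++
ooo+++ooooRRRRRRRRRRRRooooo+++++++
+++++++oooRRRRRRRRRRRoooooo+++++++
++++++oooooRRRRRRRRRoooooo+++++o++
+++++++ooooooRRRRRRooooooo++++o+++
+++++++ooooooooRooooooooo++++ooo++
++++++++ooooooooooooooooo++++oo+++
+++++++++oooooooooooooo+++++ooo+++
+++++.++++ooooooooooooo+++++oo+++.
+++++++.+++++ooooooooo+++++ooo+++.
++++++++++++++++++++++++++ooo+++..
++++++++++++++++++++++++++oo+++...
++++++++++++++.++++++++++oo+++....
[ 0.49242395 -0.00697463  0.05920149] [0.22197301 0.2270632  1.01813981] [ 0.000e+00 -5.276e+01  2.863e+01 -1.000e-02  0.000e+00 -0.000e+00] -0.0026282640099097834[ WARN:0@1.517] global loadsave.cpp:1063 imwrite_ Unsupported depth image for selected encoder is fallbacked to CV_8U.
```

The tip is seen over the middle of the red key, and 1 px of height is about 5 mm here, so the picture can't settle contact. I'll keep stepping down until the force shows.

```bash
python3 -m pendant '0 0 0.15 0 0 0 -1;0 0 0.2 0 0 0 -1;0 0 0.2 0 0 0 -1'; python3 -m pendant '0 0 0.15 0 0 0 -1;0 0 0.2 0 0 0 -1;0 0 0.2 0 0 0 -1'|grep -E "pos|force"
```

```text
clock: 4.4
tool_pos: [0.4924, -0.007, 0.0572]
orientation: [-2.221, -2.222, 0.0]
wrist_force: [0.4, -0.2, 0.8]
finger_gap: 0.0
gripper_force: 0.0
tool_pos: [0.4926, -0.0069, 0.0553]
wrist_force: [-0.1, 0.5, 1.7]
gripper_force: 1.0
```

```bash
python3 -m pendant '0 0 0.1 0 0 0 -1;0 0 0.2 0 0 0 -1;0 0 0.2 0 0 0 -1'|grep -E "pos|force"; python3 -m pendant '0 0 0.1 0 0 0 -1;0 0 0.1 0 0 0 -1;0 0 0.1 0 0 0 -1'|grep -E "pos|force"
```

```text
tool_pos: [0.4926, -0.007, 0.0533]
wrist_force: [-0.3, 0.6, 3.0]
gripper_force: 1.6
tool_pos: [0.4926, -0.007, 0.0524]
wrist_force: [-0.5, -0.3, 3.3]
gripper_force: 1.9
```

Contact: the force rises at about 0.6 N/mm, like the key's spring. About 2.5 mm more.

```bash
python3 -m pendant '0 0 0.1 0 0 0 -1;0 0 0.2 0 0 0 -1;0 0 0.2 0 0 0 -1'|grep -E "pos|force"; python3 -m pendant '0 0 0.1 0 0 0 -1;0 0 0.1 0 0 0 -1;0 0 0.1 0 0 0 -1'|grep -E "pos|force"
```

```text
tool_pos: [0.4926, -0.0069, 0.0505]
wrist_force: [-1.1, -0.3, 7.2]
gripper_force: 3.6
tool_pos: [0.4927, -0.007, 0.0503]
wrist_force: [-4.0, -0.3, 18.0]
gripper_force: 9.1
```

The red key bottomed with the force past 5 N, so it is pressed. The reported TCP was about 5.5 mm above the key top at that point, and I'll use that tip offset for the grasp height. Retreating to carton B.

```bash
python3 -m pendant '0 0 -3 0 0 0 -1;0 0 -8 0 0 0 -1;0 0 -9 0 0 0 0.5;0 0 -9 0 0 0 0.5'|grep -E "clock|pos|force"; python3 go.py .582 .2245 .12 145
```

```text
clock: 6.3
tool_pos: [0.4937, -0.007, 0.1407]
wrist_force: [-0.3, -0.5, -0.0]
gripper_force: 0.0
shift [23.14  8.84  2.1 ] turn [  0.2   0.1 -55. ] q6~ 0.98
shift [23.14  8.84  2.1 ] turn [ 1.00e-01 -2.00e-01  1.25e+02] q6~ 4.12
shift [23.14  8.84  2.1 ] turn [ 1.00e-01 -2.00e-01  1.25e+02] q6~ 4.12
t 6.3 tcp [ 0.4937 -0.007   0.1407] psi 90.0 F [-0.3 -0.5 -0. ] gap 0.33 0.0
```

```bash
python3 -m pendant '23.1 8.8 0 0 0 -55 0.5;23.1 8.8 0 0 0 -55 0.5;23.1 8.8 0 0 0 -55 0.5;23.1 8.8 0 0 0 -55 0.5;23.1 8.8 2 0 0 -55 0.5;23.1 8.8 4 0 0 -55 0.5;23.1 8.8 5 0 0 -55 0.5;23.1 8.8 5 0 0 -55 0.5'|grep -E "clock|pos|force|gap"; python3 go.py .582 .2245 .024 145
```

```text
clock: 7.1
tool_pos: [0.5781, 0.2238, 0.0851]
wrist_force: [-0.0, -0.2, -0.1]
finger_gap: 0.753
gripper_force: 0.0
shift [-0.3   0.32  6.11] turn [-0.3 -0.2  0.1] q6~ 0.98
shift [-0.3   0.32  6.11] turn [   0.3   -0.5 -179.9] q6~ -2.16
shift [-0.3   0.32  6.11] turn [   0.3   -0.5 -179.9] q6~ -2.16
t 7.1 tcp [0.5781 0.2238 0.0851] psi 145.1 F [-0.  -0.2 -0.1] gap 0.753 0.0
```

```bash
python3 -m pendant '0 0 2 0 0 0 0.5;0 0 3.5 0 0 0 0.5;0 0 3.5 0 0 0 0.5'|grep -E "clock|pos|force|gap"; python3 go.py .582 .2245 .024 145
```

```text
clock: 7.4
tool_pos: [0.5788, 0.2231, 0.052]
wrist_force: [-0.7, 0.1, -0.7]
finger_gap: 0.751
gripper_force: 0.0
shift [-0.19  0.31  2.8 ] turn [-0.2 -0.1 -0.1] q6~ 0.98
shift [-0.19  0.31  2.8 ] turn [ -0.2   0.3 179.9] q6~ 4.12
shift [-0.19  0.31  2.8 ] turn [ -0.2   0.3 179.9] q6~ 4.12
t 7.4 tcp [0.5788 0.2231 0.052 ] psi 144.9 F [-0.7  0.1 -0.7] gap 0.751 0.0
```

```bash
python3 -m pendant '-0.2 0.3 1.2 0 0 0 0.5;-0.2 0.3 2.2 0 0 0 0.5;-0.2 0.3 2.8 0 0 0 0.5;-0.2 0.3 2.8 0 0 0 0.5;-0.2 0.3 2.8 0 0 0 0.1;-0.2 0.3 2.8 0 0 0 -0.3;-0.2 0.3 2.8 0 0 0 -0.3;-0.2 0.3 2.8 0 0 0 -0.3' 30|grep -E "clock|pos|force|gap"
```

```text
clock: 8.2
tool_pos: [0.5841, 0.2256, 0.0268]
wrist_force: [0.1, 0.4, 3.8]
finger_gap: 0.504
gripper_force: 31.4
```

```bash
python3 -m pendant '0 0 -2 0 0 0 -0.3;0 0 -6 0 0 0 -0.3;0 0 -11 0 0 0 -0.3;0 0 -11 0 0 0 -0.3;0 0 -11 0 0 0 -0.3'|grep -E "clock|pos|force|gap"; python3 - <<'E'
from h import *
cv2.imwrite('pics/g1.png',cv2.resize(imaging.snapshot('side')[190:350,215:375],None,fx=4,fy=4,interpolation=cv2.INTER_CUBIC)[:600])
E
python3 go.py .4767 -.4033 .13 54.2
```

```text
clock: 8.7
tool_pos: [0.5844, 0.2257, 0.1375]
wrist_force: [0.6, 0.5, -2.8]
finger_gap: 0.506
gripper_force: 31.1
shift [-27.28 -57.63   0.6 ] turn [-0.  -0.  90.8] q6~ 1.49
shift [-27.28 -57.63   0.6 ] turn [  0.   -0.  -89.2] q6~ -1.65
shift [-27.28 -57.63   0.6 ] turn [  0.   -0.  -89.2] q6~ -1.65
t 8.75 tcp [0.5835 0.2253 0.136 ] psi 145.0 F [-0.2 -0.7 -3. ] gap 0.505 31.1
```

View pics/g1.png

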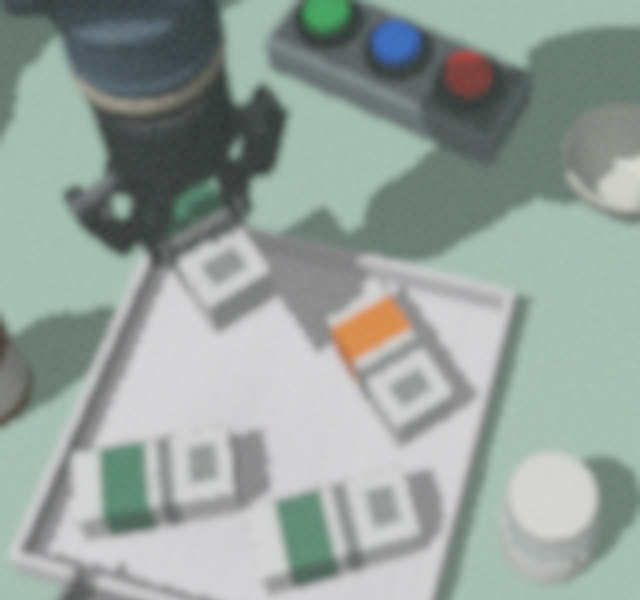

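The side view shows carton B hanging level between the fingers, the red key released, and the sample and other cartons undisturbed. Before placing I'll refine the mark centres, using the yellow regions in both cameras.

```bash
python3 - <<'E'
from h import *
V={}
for n in('top','side'):
    im=cv2.imread(f'pics/{n}0.png'); hsv=cv2.cvtColor(im,cv2.COLOR_BGR2HSV)
    m=cv2.inRange(hsv,(12,80,60),(32,255,255))
    x0,x1,y0,y1=(375,515,155,290) if n=='top' else (315,415,105,180)
    q=np.zeros_like(m);q[y0:y1,x0:x1]=m[y0:y1,x0:x1]
    q=cv2.morphologyEx(q,cv2.MORPH_CLOSE,np.ones((3,3)))
    cs=[c for c in cv2.findContours(q,cv2.RETR_EXTERNAL,cv2.CHAIN_APPROX_NONE)[0] if len(c)>15]
    for c in cs:
        M=cv2.moments(cv2.convexHull(c)); u=[M['m10']/M['m00'],M['m01']/M['m00']]
        s=least_squares(lambda w:(proj([[w[0],w[1],.005]],n,[0,0])-u).ravel(),[.5,-.3])
        print(n,np.round(u,1),M['m00'],np.round(s.x,4))
E
```

```text
top [465.7 223.8] 775.0 [ 0.4774 -0.4017]
top [411.  223.1] 782.0 [ 0.4835 -0.2577]
top [427.4 198.2] 762.5 [ 0.5479 -0.3049]
```

```bash
python3 - <<'E'
from h import *
im=cv2.imread('pics/side0.png').astype(int); c=im[112:178,318:415]
m=((c[...,2]-c[...,0])>15).astype(np.uint8)
for r in range(c.shape[0]):
    if m[r].any(): print(r+112,''.join('#' if k else '.' for k in m[r]))
for n,p in dict(ma=(.548,-.3065),mb=(.484,-.259),mc=(.4767,-.4033)).items(): print(n,proj(place(rect(.108,.052,.005),*p,np.radians(54.2)),'side',[0,0]).round(1).tolist())
E
```

```text
127 ...........................................................####..................................
128 .........................................................#######.................................
129 .......................................................####...###................................
130 ......................................................##........##...............................
131 ...................................................###...........##..............................
132 .................................................###..............##.............................
133 ................................................##................###............................
134 .............................................##...................###............................
135 ...........................................##...................#####............................
136 ........................................####..................######.............................
137 .......................................####.................#####...........
[... 1973 characters left out ...]
.............................###...........##...........................................
158 ...................................####..........................................................
159 ..................................####...........................................................
160 ................................####.............................................................
161 ...............................###...............................................................
ma [[337.8, 159.3], [329.5, 150.4], [353.9, 138.5], [362.5, 146.9]]
mb [[350.9, 173.7], [342.1, 164.3], [366.9, 151.6], [376.0, 160.5]]
mc [[365.4, 145.7], [356.8, 137.4], [379.8, 126.2], [388.6, 134.1]]
```

The side view gives mark corners within about 1 px of the prediction, so the zero-distortion model holds. Moving B to the far mark (mc).

```bash
python3 -m pendant '-27.3 -57.5 0 0 0 90.8 -0.3;-27.3 -57.5 0 0 0 90.8 -0.3;-27.3 -57.5 0 0 0 90.8 -0.3;-27.3 -57.5 0 0 0 90.8 -0.3;-27.3 -57.5 0 0 0 90.8 -0.3;-27.3 -57.5 0 0 0 90.8 -0.3;-27.3 -57.5 0 0 0 90.8 -0.3;-27.3 -57.5 0 0 0 90.8 -0.3'|grep -E "clock|pos|force|gap"; python3 go.py .4772 -.4023 .12 54.2
```

```text
clock: 9.55
tool_pos: [0.5155, -0.1706, 0.1346]
wrist_force: [1.5, -0.2, -0.9]
finger_gap: 0.506
gripper_force: 31.3
shift [-23.41   1.93   1.44] turn [-0.2  0.  21.7] q6~ 1.5
shift [-23.41   1.93   1.44] turn [  -0.    -0.2 -158.3] q6~ -1.65
shift [-23.41   1.93   1.44] turn [  -0.    -0.2 -158.3] q6~ -1.65
t 9.55 tcp [ 0.5155 -0.1706  0.1346] psi 75.9 F [ 1.5 -0.2 -0.9] gap 0.506 31.3
```

```bash
python3 -m pendant '-22.5 1.9 1 0 0 21.7 -0.3;-22.5 1.9 1 0 0 21.7 -0.3;-22.5 1.9 1 0 0 21.7 -0.3;-22.5 1.9 1 0 0 21.7 -0.3;-22.5 1.9 1.4 0 0 21.7 -0.3;-22.5 1.9 1.4 0 0 21.7 -0.3;-22.5 1.9 1.4 0 0 21.7 -0.3;-22.5 1.9 1.4 0 0 21.7 -0.3'|grep -E "clock|pos|force|gap"; python3 go.py .4772 -.4023 .027 54.2
```

```text
clock: 10.35
tool_pos: [0.482, -0.3907, 0.1214]
wrist_force: [-0.4, -0.9, -1.4]
finger_gap: 0.503
gripper_force: 31.2
shift [-1.23  0.3   9.43] turn [-0.1 -0.   0.4] q6~ 1.5
shift [-1.23  0.3   9.43] turn [   0.    -0.2 -179.6] q6~ -1.65
shift [-1.23  0.3   9.43] turn [   0.    -0.2 -179.6] q6~ -1.65
t 10.35 tcp [ 0.482  -0.3907  0.1214] psi 54.6 F [-0.4 -0.9 -1.4] gap 0.503 31.2
```

```bash
python3 -m pendant '-1.2 0.3 0 0 0 0.4 -0.3;-1.2 0.3 3 0 0 0.4 -0.3;-1.2 0.3 6 0 0 0.4 -0.3;-1.2 0.3 7.5 0 0 0.4 -0.3;-1.2 0.3 7.5 0 0 0.4 -0.3;-1.2 0.3 7.5 0 0 0.4 -0.3'|grep -E "clock|pos|force|gap"; python3 go.py .4772 -.4023 .028 54.2
```

```text
clock: 10.95
tool_pos: [0.4781, -0.4036, 0.0478]
wrist_force: [0.2, -0.0, -0.7]
finger_gap: 0.505
gripper_force: 31.2
shift [ 0.05 -0.15  1.98] turn [0. 0. 0.] q6~ 1.5
shift [ 0.05 -0.15  1.98] turn [  -0.    0. -180.] q6~ -1.65
shift [ 0.05 -0.15  1.98] turn [  -0.    0. -180.] q6~ -1.65
t 10.95 tcp [ 0.4781 -0.4036  0.0478] psi 54.2 F [ 0.2 -0.  -0.7] gap 0.505 31.2
```

```bash
python3 -m pendant '0 -0.15 0.8 0 0 0 -0.3;0 -0.15 1.4 0 0 0 -0.3;0 -0.15 1.8 0 0 0 -0.3;0 -0.15 1.95 0 0 0 -0.3;0 -0.15 2.05 0 0 0 -0.3;0 -0.15 2.05 0 0 0 -0.3'|grep -E "clock|pos|force|gap"
```

```text
clock: 11.55
tool_pos: [0.4766, -0.4028, 0.0269]
wrist_force: [-1.1, -1.0, -1.6]
finger_gap: 0.504
gripper_force: 31.3
```

```bash
for i in 1; do :; done; python3 -m pendant '0 0 0.07 0 0 0 -0.3;0 0 0.1 0 0 0 -0.3;0 0 0.1 0 0 0 -0.3'|grep -E "pos|wrist"; python3 -m pendant '0 0 0.07 0 0 0 -0.3;0 0 0.1 0 0 0 -0.3;0 0 0.1 0 0 0 -0.3'|grep -E "pos|wrist"
```

```text
tool_pos: [0.4767, -0.4029, 0.0268]
wrist_force: [-2.3, 1.0, 9.1]
tool_pos: [0.4767, -0.4029, 0.0268]
wrist_force: [-5.5, 4.6, 17.0]
```

Contact at 0.0268, the same height as at the grasp. Releasing the pressure and opening a little.

```bash
python3 -m pendant '0 0 -0.15 0 0 0 -0.3;0 0 -0.15 0 0 0 0.25;0 0 -0.15 0 0 0 0.25;0 0 -0.15 0 0 0 0.25;0 0 -2 0 0 0 0.25;0 0 -6 0 0 0 0.25;0 0 -10 0 0 0 0.25;0 0 -10 0 0 0 0.5'|grep -E "clock|pos|force|gap"; python3 go.py .5764 .339 .13 33.3
```

```text
clock: 12.95
tool_pos: [0.4789, -0.4047, 0.1302]
wrist_force: [1.1, -0.1, 1.2]
finger_gap: 0.747
gripper_force: 0.0
shift [ 66.01 -35.62  -0.32] turn [ 0.5 -0.1 20.9] q6~ 3.09
shift [ 66.01 -35.62  -0.32] turn [ 1.000e-01  7.000e-01 -1.591e+02] q6~ -0.05
shift [ 66.01 -35.62  -0.32] turn [ 1.000e-01  7.000e-01 -1.591e+02] q6~ -0.05
t 12.95 tcp [ 0.4789 -0.4047  0.1302] psi 54.2 F [ 1.1 -0.1  1.2] gap 0.747 0.0
```

```bash
python3 -m pendant '66 -35.6 -1 0 0 -159 0.5;66 -35.6 -1 0 0 -159 0.5;66 -35.6 -1 0 0 -159 0.5;66 -35.6 -1 0 0 -159 0.5;66 -35.6 -1 0 0 -159 0.5;66 -35.6 -1 0 0 -159 0.5;66 -35.6 -1 0 0 -159 0.5;66 -35.6 -1 0 0 -159 0.5'|grep -E "clock|pos|force|gap"; python3 go.py .5764 .339 .13 33.3; python3 - <<'E'
from h import *
i=imaging.snapshot('top'); cv2.imwrite('pics/t2.png',i)
c=i[195:285,375:515].astype(int)
E
```

```text
clock: 13.75
tool_pos: [0.5285, -0.0042, 0.1297]
wrist_force: [0.8, 0.1, -0.3]
finger_gap: 0.756
gripper_force: 0.0
shift [26.06 22.84 -0.03] turn [-0. -0. 90.] q6~ 3.09
shift [26.06 22.84 -0.03] turn [  0.  -0. -90.] q6~ -0.05
shift [26.06 22.84 -0.03] turn [  0.  -0. -90.] q6~ -0.05
t 13.75 tcp [ 0.5285 -0.0042  0.1297] psi 123.3 F [ 0.8  0.1 -0.3] gap 0.756 0.0
```

Tote view is clear now, so I'll check the first placement while I'm here.

```bash
python3 - <<'E'
from h import *
i=cv2.imread('pics/t2.png')
cv2.imwrite('pics/t2c.png',cv2.resize(i[160:290,375:515],None,fx=4.5,fy=4.5,interpolation=cv2.INTER_CUBIC))
E
```

```text
(no output)
```

View pics/t2c.png

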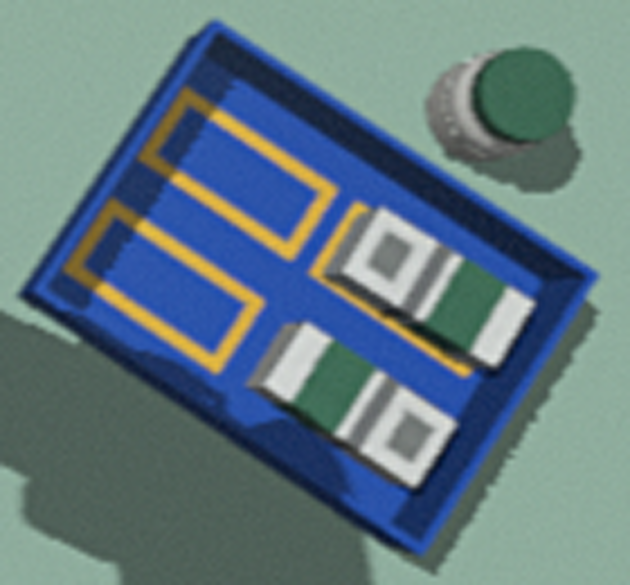

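```bash
python3 -m pendant '25.5 22.4 0 0 0 -90 0.5;25.5 22.4 0 0 0 -90 0.5;25.5 22.4 0 0 0 -90 0.5;25.5 22.4 0 0 0 -90 0.5;25.5 22.4 0 0 0 -90 0.5;25.5 22.4 0 0 0 -90 0.5;25.5 22.4 0 0 0 -90 0.5;25.5 22.4 0 0 0 -90 0.5'|grep -E "clock|pos|force|gap"; python3 go.py .5764 .339 .08 33.3
```

```text
clock: 14.6
tool_pos: [0.578, 0.3346, 0.1285]
wrist_force: [0.5, -0.0, 0.1]
finger_gap: 0.751
gripper_force: 0.0
shift [0.07 0.46 4.85] turn [ 0.00e+00 -1.00e-01  1.59e+02] q6~ 3.09
shift [0.07 0.46 4.85] turn [  0.1   0.  -21. ] q6~ -0.05
shift [0.07 0.46 4.85] turn [  0.1   0.  -21. ] q6~ -0.05
t 14.6 tcp [0.578  0.3346 0.1285] psi -167.7 F [ 0.5 -0.   0.1] gap 0.751 0.0
```

```bash
python3 - <<'E'
from h import *
t=lambda p:(np.array(p)+.5)/4.5-.5+[375,160]
def fit(L,px):
    b=min((least_squares(lambda w:(proj(place(L,*w),'top',[0,0])-Q).ravel(),[.45,-.38,a],loss='soft_l1') for Q in (px,px[::-1]) for a in np.arange(0,3.2,.5)),key=lambda s:s.cost)
    print(b.x[:2].round(4),round(np.degrees(b.x[2])%180,1),round(b.cost,2))
fit(rect(.1,.044,.045),t([(375,207),(342,272),(497,370),(537,299)]))
fit(rect(.1,.044,.045),t([(307,322),(270,385),(417,490),(457,425)]))
fit(rect(.108,.052,.005),t([(187,88),(138,157),(293,261),(338,188)]))
fit(rect(.108,.052,.005),t([(115,198),(65,270),(220,373),(266,300)]))
E
```

```text
[ 0.4766 -0.4022] 56.9 0.76
[ 0.412  -0.3552] 53.3 0.62
[ 0.5482 -0.3058] 53.9 0.26
[ 0.4838 -0.2593] 54.0 0.32
```

```bash
python3 -m pendant '0 0.4 2 0 0 -21 0.5;0 0.4 3 0 0 -21 0.5;0 0.4 4.5 0 0 -21 0.5;0 0.4 4.5 0 0 -21 0.5;0 0.4 4.5 0 0 -21 0.5'|grep -E "clock|pos|force|gap"; python3 go.py .5764 .339 .028 33.3
```

```text
clock: 15.1
tool_pos: [0.577, 0.3333, 0.0847]
wrist_force: [-0.6, -0.3, 0.1]
finger_gap: 0.746
gripper_force: 0.0
shift [-0.26  0.51  5.67] turn [-1.000e-01 -0.000e+00  1.792e+02] q6~ 3.09
shift [-0.26  0.51  5.67] turn [ 0.  -0.1 -0.8] q6~ -0.05
shift [-0.26  0.51  5.67] turn [ 0.  -0.1 -0.8] q6~ -0.05
t 15.1 tcp [0.577  0.3333 0.0847] psi -147.5 F [-0.6 -0.3  0.1] gap 0.746 0.0
```

The placed carton measures within 1 mm of the mark centre, with yaw to be rechecked at the end. Continuing down on carton A.

```bash
python3 -m pendant '-0.2 0.5 1 0 0 -0.8 0.5;-0.2 0.5 3.2 0 0 -0.8 0.5;-0.2 0.5 3.2 0 0 -0.8 0.5;-0.2 0.5 3.2 0 0 -0.8 0.5'|grep -E "clock|pos|force|gap"; python3 go.py .5764 .339 .028 33.3
```

```text
clock: 15.5
tool_pos: [0.576, 0.3389, 0.0532]
wrist_force: [-0.7, -0.0, 0.7]
finger_gap: 0.749
gripper_force: 0.0
shift [-0.04 -0.01  2.52] turn [ 1.000e-01  0.000e+00 -1.798e+02] q6~ -3.19
shift [-0.04 -0.01  2.52] turn [ 0.  -0.   0.2] q6~ -0.05
shift [-0.04 -0.01  2.52] turn [ 0.  -0.   0.2] q6~ -0.05
t 15.5 tcp [0.576  0.3389 0.0532] psi -146.5 F [-0.7 -0.   0.7] gap 0.749 0.0
```

```bash
python3 -m pendant '0 0 1.2 0 0 0 0.5;0 0 2.3 0 0 0 0.5;0 0 2.3 0 0 0 0.5;0 0 2.3 0 0 0 0.5;0 0 2.3 0 0 0 0.1;0 0 2.3 0 0 0 -0.3;0 0 2.3 0 0 0 -0.3;0 0 2.3 0 0 0 -0.3' 30|grep -E "clock|pos|force|gap"
```

```text
clock: 16.3
tool_pos: [0.5766, 0.339, 0.0308]
wrist_force: [-1.1, -0.6, 5.1]
finger_gap: 0.503
gripper_force: 31.3
```

```bash
python3 -m pendant '0 0 -2 0 0 0 -0.3;0 0 -6 0 0 0 -0.3;0 0 -11 0 0 0 -0.3;0 0 -11 0 0 0 -0.3;0 0 -11 0 0 0 -0.3'|grep -E "clock|pos|force|gap";python3 go.py .548 -.306 .14 54.1
```

```text
clock: 16.8
tool_pos: [0.5768, 0.3391, 0.1412]
wrist_force: [-0.2, -0.8, -2.4]
finger_gap: 0.501
gripper_force: 31.0
shift [ 3.799e+01 -5.222e+01  3.000e-02] turn [  0.2   0.  159.4] q6~ 1.69
shift [ 3.799e+01 -5.222e+01  3.000e-02] turn [ -0.    0.1 -20.6] q6~ -1.45
shift [ 3.799e+01 -5.222e+01  3.000e-02] turn [ -0.    0.1 -20.6] q6~ -1.45
t 16.8 tcp [0.5768 0.3391 0.1412] psi -146.5 F [-0.2 -0.8 -2.4] gap 0.501 31.0
```

```bash
python3 -m pendant '38 -52.2 0 0 0 -20.6 -0.3;38 -52.2 0 0 0 -20.6 -0.3;38 -52.2 0 0 0 -20.6 -0.3;38 -52.2 0 0 0 -20.6 -0.3;38 -52.2 0 0 0 -20.6 -0.3;38 -52.2 0 0 0 -20.6 -0.3;38 -52.2 0 0 0 -20.6 -0.3;38 -52.2 0 0 0 -20.6 -0.3'|grep -E "clock|pos|force|gap"; python3 go.py .548 -.306 .13 54.1
```

```text
clock: 17.6
tool_pos: [0.5567, -0.0625, 0.1383]
wrist_force: [0.6, -0.4, -0.9]
finger_gap: 0.505
gripper_force: 31.1
shift [ 20.23 -13.58   0.82] turn [-1.0e-01 -2.0e-01  1.8e+02] q6~ 1.69
shift [ 20.23 -13.58   0.82] turn [ 0.2 -0.1 -0. ] q6~ -1.45
shift [ 20.23 -13.58   0.82] turn [ 0.2 -0.1 -0. ] q6~ -1.45
t 17.6 tcp [ 0.5567 -0.0625  0.1383] psi -125.9 F [ 0.6 -0.4 -0.9] gap 0.505 31.1
```

```bash
python3 -m pendant '19.7 -13.2 0 0 0 0 -0.3;19.7 -13.2 0 0 0 0 -0.3;19.7 -13.2 0 0 0 0 -0.3;19.7 -13.2 0 0 0 0 -0.3;19.7 -13.2 2 0 0 0 -0.3;19.7 -13.2 4 0 0 0 -0.3;19.7 -13.2 4 0 0 0 -0.3;19.7 -13.2 4 0 0 0 -0.3'|grep -E "clock|pos|force|gap"; python3 go.py .548 -.306 .05 54.1
```

```text
clock: 18.4
tool_pos: [0.5486, -0.2969, 0.0988]
wrist_force: [0.5, -0.3, -0.6]
finger_gap: 0.5
gripper_force: 31.2
shift [ 0.78 -0.5   4.88] turn [ -0.   -0.3 180. ] q6~ 1.69
shift [ 0.78 -0.5   4.88] turn [ 0.2 -0.  -0. ] q6~ -1.45
shift [ 0.78 -0.5   4.88] turn [ 0.2 -0.  -0. ] q6~ -1.45
t 18.4 tcp [ 0.5486 -0.2969  0.0988] psi -125.9 F [ 0.5 -0.3 -0.6] gap 0.5 31.2
```

```bash
python3 -m pendant '0.8 -0.5 0 0 0 0 -0.3;0.8 -0.5 2 0 0 0 -0.3;0.8 -0.5 4 0 0 0 -0.3;0.8 -0.5 4.8 0 0 0 -0.3;0.8 -0.5 4.8 0 0 0 -0.3;0.8 -0.5 4.8 0 0 0 -0.3'|grep -E "clock|pos|force|gap"; python3 go.py .548 -.306 .031 54.1
```

```text
clock: 19.0
tool_pos: [0.5496, -0.3071, 0.0531]
wrist_force: [0.1, 0.4, -2.0]
finger_gap: 0.503
gripper_force: 31.2
shift [0.   0.2  2.21] turn [-0.0e+00 -1.0e-01 -1.8e+02] q6~ -4.6
shift [0.   0.2  2.21] turn [-0.1  0.   0. ] q6~ -1.45
shift [0.   0.2  2.21] turn [-0.1  0.   0. ] q6~ -1.45
t 19.0 tcp [ 0.5496 -0.3071  0.0531] psi -125.9 F [ 0.1  0.4 -2. ] gap 0.503 31.2
```

```bash
python3 -m pendant '0 0.15 0.8 0 0 0 -0.3;0 0.15 1.5 0 0 0 -0.3;0 0.15 1.9 0 0 0 -0.3;0 0.15 2.1 0 0 0 -0.3;0 0.15 2.2 0 0 0 -0.3;0 0.15 2.2 0 0 0 -0.3;0 0.15 2.2 0 0 0 -0.3'|grep -E "clock|pos|force|gap"
```

```text
clock: 19.7
tool_pos: [0.5474, -0.306, 0.0308]
wrist_force: [-3.1, 2.3, 7.0]
finger_gap: 0.503
gripper_force: 32.0
```

Set down with light contact. Releasing, rising, then on to carton C.

```bash
python3 -m pendant '0 0.15 -0.05 0 0 0 -0.3;0 0.15 -0.05 0 0 0 0.25;0 0.15 -0.05 0 0 0 0.25;0 0.15 -0.05 0 0 0 0.25;0 0.15 -2 0 0 0 0.25;0 0.15 -6 0 0 0 0.25;0 0.15 -10 0 0 0 0.25;0 0.15 -10 0 0 0 0.5'|grep -E "clock|pos|force|gap"; python3 go.py .4574 .3279 .13 36.8
```

```text
clock: 20.5
tool_pos: [0.5493, -0.3068, 0.1357]
wrist_force: [1.1, -1.3, 0.7]
finger_gap: 0.748
gripper_force: 0.0
shift [-46.02  44.68   0.24] turn [  -0.2   -0.7 -162.7] q6~ -3.16
shift [-46.02  44.68   0.24] turn [-0.5  0.1 17.3] q6~ -0.02
shift [-46.02  44.68   0.24] turn [-0.5  0.1 17.3] q6~ -0.02
t 20.5 tcp [ 0.5493 -0.3068  0.1357] psi -125.9 F [ 1.1 -1.3  0.7] gap 0.748 0.0
```

```bash
python3 -m pendant '-46 44.7 0 0 0 17.3 0.5;-46 44.7 0 0 0 17.3 0.5;-46 44.7 0 0 0 17.3 0.5;-46 44.7 0 0 0 17.3 0.5;-46 44.7 0 0 0 17.3 0.5;-46 44.7 0 0 0 17.3 0.5;-46 44.7 0 0 0 17.3 0.5;-46 44.7 0 0 0 17.3 0.5'|grep -E "clock|pos|force|gap"; python3 go.py .4574 .3279 .13 36.8; python3 - <<'E'
from h import *
i=imaging.snapshot('top'); cv2.imwrite('pics/t3.png',i)
E
```

```text
clock: 21.3
tool_pos: [0.4886, 0.0917, 0.1299]
wrist_force: [0.6, 0.6, -0.8]
finger_gap: 0.75
gripper_force: 0.0
shift [-1.164e+01  2.078e+01 -1.000e-02] turn [  0.   0. 180.] q6~ 3.12
shift [-1.164e+01  2.078e+01 -1.000e-02] turn [-0.  0. -0.] q6~ -0.02
shift [-1.164e+01  2.078e+01 -1.000e-02] turn [-0.  0. -0.] q6~ -0.02
t 21.3 tcp [0.4886 0.0917 0.1299] psi -143.2 F [ 0.6  0.6 -0.8] gap 0.75 0.0
```

```bash
python3 -m pendant '-11.4 20.3 0 0 0 0 0.5;-11.4 20.3 0 0 0 0 0.5;-11.4 20.3 0 0 0 0 0.5;-11.4 20.3 0 0 0 0 0.5;-11.4 20.3 0 0 0 0 0.5;-11.4 20.3 3 0 0 0 0.5;-11.4 20.3 4.5 0 0 0 0.5;-11.4 20.3 4.5 0 0 0 0.5'|grep -E "clock|pos|force|gap"; python3 go.py .4574 .3279 .053 36.8
```

```text
clock: 22.15
tool_pos: [0.4573, 0.3201, 0.0826]
wrist_force: [0.1, 0.2, -0.1]
finger_gap: 0.75
gripper_force: 0.0
shift [-0.49  0.62  2.96] turn [   0.4    0.  -180. ] q6~ -3.16
shift [-0.49  0.62  2.96] turn [ 0.  -0.3  0. ] q6~ -0.02
shift [-0.49  0.62  2.96] turn [ 0.  -0.3  0. ] q6~ -0.02
t 22.15 tcp [0.4573 0.3201 0.0826] psi -143.2 F [ 0.1  0.2 -0.1] gap 0.75 0.0
```

```bash
python3 -m pendant '-0.5 0.6 0 0 0 0 0.5;-0.5 0.6 2 0 0 0 0.5;-0.5 0.6 3 0 0 0 0.5;-0.5 0.6 3 0 0 0 0.5;-0.5 0.6 3 0 0 0 0.5'|grep -E "clock|pos|force|gap"; python3 go.py .4574 .3279 .030 36.8
```

```text
clock: 22.65
tool_pos: [0.4596, 0.3286, 0.0557]
wrist_force: [0.7, 0.1, 0.7]
finger_gap: 0.751
gripper_force: 0.0
shift [0.22 0.07 2.57] turn [  0.  -0. 180.] q6~ 3.12
shift [0.22 0.07 2.57] turn [ 0.  0. -0.] q6~ -0.02
shift [0.22 0.07 2.57] turn [ 0.  0. -0.] q6~ -0.02
t 22.65 tcp [0.4596 0.3286 0.0557] psi -143.2 F [0.7 0.1 0.7] gap 0.751 0.0
```

```bash
python3 -m pendant '0.2 0.1 1.2 0 0 0 0.5;0.2 0.1 2.5 0 0 0 0.5;0.2 0.1 2.5 0 0 0 0.5;0.2 0.1 2.5 0 0 0 0.5;0.2 0.1 2.5 0 0 0 0.1;0.2 0.1 2.5 0 0 0 -0.3;0.2 0.1 2.5 0 0 0 -0.3;0.2 0.1 2.5 0 0 0 -0.3' 30|grep -E "clock|pos|force|gap"
```

```text
clock: 23.45
tool_pos: [0.4577, 0.3285, 0.0313]
wrist_force: [-0.7, 0.2, 5.9]
finger_gap: 0.503
gripper_force: 30.5
```

```bash
python3 -m pendant '0 0 -2 0 0 0 -0.3;0 0 -6 0 0 0 -0.3;0 0 -11 0 0 0 -0.3;0 0 -11 0 0 0 -0.3;0 0 -11 0 0 0 -0.3'|grep -E "clock|pos|force|gap";python3 go.py .484 -.2585 .14 54.2
```

```text
clock: 23.95
tool_pos: [0.4578, 0.3286, 0.1415]
wrist_force: [-0.8, 0.8, -0.9]
finger_gap: 0.505
gripper_force: 31.6
shift [ 33.06 -48.59   0.05] turn [  0.2   0.  162.6] q6~ 1.71
shift [ 33.06 -48.59   0.05] turn [ -0.    0.2 -17.4] q6~ -1.44
shift [ 33.06 -48.59   0.05] turn [ -0.    0.2 -17.4] q6~ -1.44
t 23.95 tcp [0.4578 0.3286 0.1415] psi -143.2 F [-0.8  0.8 -0.9] gap 0.505 31.6
```

```bash
python3 -m pendant '33 -48.5 0 0 0 -17.4 -0.3;33 -48.5 0 0 0 -17.4 -0.3;33 -48.5 0 0 0 -17.4 -0.3;33 -48.5 0 0 0 -17.4 -0.3;33 -48.5 0 0 0 -17.4 -0.3;33 -48.5 0 0 0 -17.4 -0.3;33 -48.5 0 0 0 -17.4 -0.3;33 -48.5 0 0 0 -17.4 -0.3'|grep -E "clock|pos|force|gap"; python3 go.py .484 -.2585 .14 54.2
```

```text
clock: 24.75
tool_pos: [0.4735, -0.0684, 0.1387]
wrist_force: [2.0, 0.2, -0.7]
finger_gap: 0.501
gripper_force: 31.6
shift [ 14.8  -11.97  -0.14] turn [-1.0e-01 -2.0e-01  1.8e+02] q6~ 1.7
shift [ 14.8  -11.97  -0.14] turn [ 0.1 -0.1 -0. ] q6~ -1.44
shift [ 14.8  -11.97  -0.14] turn [ 0.1 -0.1 -0. ] q6~ -1.44
t 24.75 tcp [ 0.4735 -0.0684  0.1387] psi -125.8 F [ 2.   0.2 -0.7] gap 0.501 31.6
```

```bash
python3 -m pendant '14.4 -11.6 0 0 0 0 -0.3;14.4 -11.6 0 0 0 0 -0.3;14.4 -11.6 0 0 0 0 -0.3;14.4 -11.6 0 0 0 0 -0.3;14.4 -11.6 2 0 0 0 -0.3;14.4 -11.6 4 0 0 0 -0.3;14.4 -11.6 4 0 0 0 -0.3;14.4 -11.6 4 0 0 0 -0.3'|grep -E "clock|pos|force|gap"; python3 go.py .484 -.2585 .053 54.2
```

```text
clock: 25.55
tool_pos: [0.4838, -0.2507, 0.0992]
wrist_force: [0.4, 1.0, -1.3]
finger_gap: 0.504
gripper_force: 31.6
shift [ 0.62 -0.49  4.61] turn [ -0.   -0.3 180. ] q6~ 1.71
shift [ 0.62 -0.49  4.61] turn [ 0.2 -0.  -0. ] q6~ -1.44
shift [ 0.62 -0.49  4.61] turn [ 0.2 -0.  -0. ] q6~ -1.44
t 25.55 tcp [ 0.4838 -0.2507  0.0992] psi -125.8 F [ 0.4  1.  -1.3] gap 0.504 31.6
```

```bash
python3 -m pendant '0.5 -0.3 0 0 0 0 -0.3;0.5 -0.3 2 0 0 0 -0.3;0.5 -0.3 4 0 0 0 -0.3;0.5 -0.3 4.5 0 0 0 -0.3;0.5 -0.3 4.5 0 0 0 -0.3;0.5 -0.3 4.5 0 0 0 -0.3'|grep -E "clock|pos|force|gap"; python3 go.py .484 -.2585 .031 54.2
```

```text
clock: 26.15
tool_pos: [0.4848, -0.2573, 0.0562]
wrist_force: [-0.1, 0.4, -1.8]
finger_gap: 0.499
gripper_force: 31.6
shift [0.14 0.   2.52] turn [0.0e+00 1.0e-01 1.8e+02] q6~ 1.71
shift [0.14 0.   2.52] turn [-0.1  0.  -0. ] q6~ -1.44
shift [0.14 0.   2.52] turn [-0.1  0.  -0. ] q6~ -1.44
t 26.15 tcp [ 0.4848 -0.2573  0.0562] psi -125.8 F [-0.1  0.4 -1.8] gap 0.499 31.6
```

```bash
python3 -m pendant '0.1 0 0.8 0 0 0 -0.3;0.1 0 1.7 0 0 0 -0.3;0.1 0 2.2 0 0 0 -0.3;0.1 0 2.4 0 0 0 -0.3;0.1 0 2.5 0 0 0 -0.3;0.1 0 2.5 0 0 0 -0.3;0.1 0 2.5 0 0 0 -0.3'|grep -E "clock|pos|force|gap"
```

```text
clock: 26.85
tool_pos: [0.4831, -0.2576, 0.0312]
wrist_force: [-6.1, 3.0, 17.2]
finger_gap: 0.499
gripper_force: 33.4
```

```bash
python3 -m pendant '0 0 -0.1 0 0 0 -0.3;0 0 -0.1 0 0 0 0.25;0 0 -0.1 0 0 0 0.25;0 0 -0.1 0 0 0 0.25;0 0 -2 0 0 0 0.25;0 0 -6 0 0 0 0.25;0 0 -10 0 0 0 0.25;0 0 -10 0 0 0 -1'|grep -E "clock|pos|force|gap"; python3 go.py .6148 -.0248 .12 90
```

```text
clock: 27.65
tool_pos: [0.4862, -0.2592, 0.135]
wrist_force: [0.4, -1.0, -0.2]
finger_gap: 0.471
gripper_force: 0.0
shift [-26.53   3.3    1.5 ] turn [-1.000e-01  6.000e-01  1.442e+02] q6~ 1.53
shift [-26.53   3.3    1.5 ] turn [ -0.5  -0.1 -35.8] q6~ -1.61
shift [-26.53   3.3    1.5 ] turn [ -0.5  -0.1 -35.8] q6~ -1.61
t 27.65 tcp [ 0.4862 -0.2592  0.135 ] psi -125.8 F [ 0.4 -1.  -0.2] gap 0.471 0.0
```

```bash
python3 -m pendant '-26.3 3.2 1 0 0 -35.8 -1;-26.3 3.2 1 0 0 -35.8 -1;-26.3 3.2 1 0 0 -35.8 -1;-26.3 3.2 1 0 0 -35.8 -1;-26.3 3.2 1 0 0 -35.8 -1;-26.3 3.2 1 0 0 -35.8 -1;-26.3 3.2 1 0 0 -35.8 -1;-26.3 3.2 1 0 0 -35.8 -1'|grep -E "clock|pos|force|gap"; python3 go.py .6148 -.0248 .07 90; python3 - <<'E'
from h import *
i=imaging.snapshot('top'); cv2.imwrite('pics/t4.png',i)
cv2.imwrite('pics/t4c.png',cv2.resize(i[160:290,375:515],None,fx=4.5,fy=4.5,interpolation=cv2.INTER_CUBIC))
E
```

```text
clock: 28.45
tool_pos: [0.6109, -0.0263, 0.1194]
wrist_force: [-0.1, -0.3, -0.4]
finger_gap: -0.002
gripper_force: 0.0
shift [-0.15 -0.4   4.94] turn [-0.0e+00 -1.0e-01  1.8e+02] q6~ 1.53
shift [-0.15 -0.4   4.94] turn [ 0.1 -0.  -0. ] q6~ -1.61
shift [-0.15 -0.4   4.94] turn [ 0.1 -0.  -0. ] q6~ -1.61
t 28.45 tcp [ 0.6109 -0.0263  0.1194] psi -90.0 F [-0.1 -0.3 -0.4] gap -0.002 0.0
```

View pics/t4c.png

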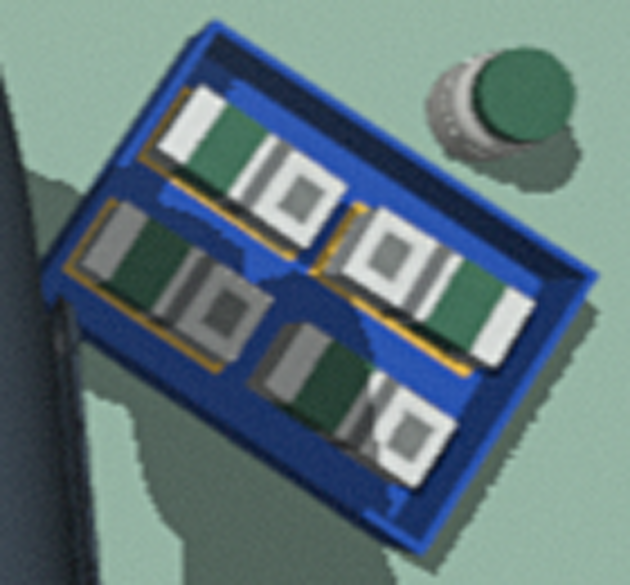

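All three cartons are flat in their outlines, but the far one, at (435,285), looks turned a few degrees. I'll measure its yaw properly.

```bash
python3 - <<'E'
from h import *
i=cv2.imread('pics/t4.png')
big=cv2.resize(i[160:290,375:515],None,fx=8,fy=8,interpolation=cv2.INTER_CUBIC)
b=big.astype(int); hsv=cv2.cvtColor(big,cv2.COLOR_BGR2HSV)
def un(u,z):
    return least_squares(lambda w:(proj([[w[0],w[1],z]],'top',[0,0])-u).ravel(),[.5,-.3]).x
for n,(cx,cy),z in(('A',(253,168),.045),('B',(435,287),.045),('C',(175,285),.045),('P',(362,407),.045)):
    g=cv2.inRange(hsv,(60,70,20),(90,255,150)) # green
    w=((b.min(2)>(150 if n in'AB' else 75))).astype(np.uint8)*255 
    m=g|w; roi=np.zeros_like(m); cv2.circle(roi,(int(cx*8/4.5),int(cy*8/4.5)),105,255,-1); m&=roi
    m=cv2.morphologyEx(m,cv2.MORPH_CLOSE,np.ones((45,45)))
    c=max(cv2.findContours(m,cv2.RETR_EXTERNAL,cv2.CHAIN_APPROX_NONE)[0],key=cv2.contourArea)
    Q=cv2.boxPoints(cv2.minAreaRect(c)); W=np.array([un((q+.5)/8-.5+[375,160],z) for q in Q])
    e=W-np.roll(W,1,0); L=np.linalg.norm(e,axis=1); k=L.argsort()[-2:]
    gg=cv2.moments(g&roi); 
    print(n,W.mean(0).round(4),L.round(3),(np.degrees(np.arctan2(e[k,1],e[k,0]))%180).round(1))
E
```

```text
A [ 0.5462 -0.3005] [0.064 0.049 0.064 0.049] [54.  53.8]
B [ 0.4748 -0.4   ] [0.063 0.05  0.063 0.05 ] [54.  53.8]
C [ 0.4806 -0.2526] [0.064 0.055 0.065 0.055] [55.1 55. ]
P [ 0.4116 -0.3547] [0.064 0.048 0.065 0.048] [58.3 58.1]
```

```bash
python3 - <<'E'
from h import *
i=cv2.imread('pics/t4.png')
big=cv2.resize(i[160:290,375:515],None,fx=8,fy=8,interpolation=cv2.INTER_CUBIC)
b=big.astype(int); hsv=cv2.cvtColor(big,cv2.COLOR_BGR2HSV)
un=lambda u:least_squares(lambda w:(proj([[w[0],w[1],.045]],'top',[0,0])-u).ravel(),[.5,-.3]).x
for n,p in(('A',(.548,-.306)),('B',(.4766,-.402)),('C',(.484,-.258)),('P',(.412,-.355))):
    m=cv2.inRange(hsv,(60,70,20),(90,255,150))|((b.min(2)>(150 if n in'AB' else 80))).astype(np.uint8)*255
    roi=np.zeros_like(m); pg=(proj(place(rect(.125,.066,.045),*p,np.radians(54.5)),'top',[0,0])-[375,160]+.5)*8
    cv2.fillPoly(roi,[np.int32(pg)],255); m&=roi
    m=cv2.morphologyEx(cv2.morphologyEx(m,cv2.MORPH_OPEN,np.ones((9,9))),cv2.MORPH_CLOSE,np.ones((45,45)))
    c=max(cv2.findContours(m,cv2.RETR_EXTERNAL,cv2.CHAIN_APPROX_NONE)[0],key=cv2.contourArea)
    W=np.array([un((q+.5)/8-.5+[375,160]) for q in cv2.boxPoints(cv2.minAreaRect(c))])
    e=W-np.roll(W,1,0); L=np.linalg.norm(e,axis=1); k=L.argsort()[-2:]
    P=np.array([un((q+.5)/8-.5+[375,160]) for q in np.argwhere(m>0)[::400,::-1]]); ev=np.linalg.eigh(np.cov(P.T))[1][:,1]
    print(n,W.mean(0).round(4),L.round(3)[:2],(np.degrees(np.arctan2(e[k,1],e[k,0]))%180).round(1),'pca',P.mean(0).round(4),round(np.degrees(np.arctan2(ev[1],ev[0]))%180,1))
E
```

```text
A [ 0.5456 -0.3007] [0.1  0.05] [53.3 53.1] pca [ 0.5476 -0.2987] 52.7
B [ 0.4746 -0.4002] [0.101 0.05 ] [55.7 55.6] pca [ 0.476  -0.4034] 56.9
C [ 0.4831 -0.255 ] [0.102 0.048] [54.9 54.8] pca [ 0.4838 -0.2567] 57.7
P [ 0.4122 -0.3532] [0.103 0.049] [56.1 56. ] pca [ 0.4124 -0.3521] 54.6
```

```bash
python3 - <<'E'
from h import *
for n,p,o in(('A',(.548,-.3056),[(207,85),(158,152),(300,250),(348,182)]),('C',(.4839,-.2586),[(125,200),(80,262),(230,365),(273,297)]),('B',(.4773,-.4018),[(375,207),(342,272),(497,370),(537,299)])):
    f=lambda x,y,a:(proj(place(rect(.1,.044,.045),x,y,a),'top',[0,0])-[375,160]+.5)*4.5-.5
    o=np.array(o,float); q=min((o,o[::-1],np.roll(o,2,0),np.roll(o[::-1],2,0)),key=lambda o:abs(f(*p,np.radians(54.1))-o).sum())
    s=least_squares(lambda w:(f(*w)-q).ravel(),[*p,np.radians(54.1)])
    print(n,'ideal',f(*p,np.radians(54.1)).round().tolist(),'seen',q.tolist(),'d mm',((s.x[:2]-p)*1000).round(1),'yaw',np.degrees(s.x[2]).round(1))
E
```

```text
A ideal [[163.0, 148.0], [205.0, 85.0], [354.0, 183.0], [312.0, 247.0]] seen [[158.0, 152.0], [207.0, 85.0], [348.0, 182.0], [300.0, 250.0]] d mm [-0.8  3. ] yaw 52.7
C ideal [[86.0, 264.0], [128.0, 199.0], [278.0, 299.0], [236.0, 364.0]] seen [[80.0, 262.0], [125.0, 200.0], [273.0, 297.0], [230.0, 365.0]] d mm [0.4 2.9] yaw 53.8
B ideal [[341.0, 268.0], [382.0, 203.0], [533.0, 303.0], [493.0, 369.0]] seen [[342.0, 272.0], [375.0, 207.0], [537.0, 299.0], [497.0, 370.0]] d mm [-0.7 -0.2] yaw 56.9
```

All three are inside their outlines: A and C are about 3 mm off at most, and B is turned about 2–3°. That's good enough to leave alone, so on to the green key.

```bash
python3 -m pendant '-0.1 -0.4 2 0 0 0 -1;-0.1 -0.4 4 0 0 0 -1;-0.1 -0.4 5.2 0 0 0 -1;-0.1 -0.4 5.2 0 0 0 -1;-0.1 -0.4 5.2 0 0 0 -1'|grep -E "clock|pos|force|gap"; python3 go.py .6148 -.0248 .0505 90
```

```text
clock: 29.0
tool_pos: [0.6154, -0.0257, 0.0686]
wrist_force: [0.4, 0.1, -0.1]
finger_gap: 0.004
gripper_force: 0.0
shift [-0.09  0.06  1.81] turn [  0.   -0.  179.9] q6~ 1.53
shift [-0.09  0.06  1.81] turn [ 0.   0.  -0.1] q6~ -1.61
shift [-0.09  0.06  1.81] turn [ 0.   0.  -0.1] q6~ -1.61
t 29.0 tcp [ 0.6154 -0.0257  0.0686] psi -90.1 F [ 0.4  0.1 -0.1] gap 0.004 0.0
```

```bash
python3 -m pendant '0 0 0.7 0 0 0 -1;0 0 1.2 0 0 0 -1;0 0 1.5 0 0 0 -1;0 0 1.7 0 0 0 -1;0 0 1.8 0 0 0 -1;0 0 1.8 0 0 0 -1'|grep -E "clock|pos|force|gap"
```

```text
clock: 29.6
tool_pos: [0.6159, -0.0249, 0.0506]
wrist_force: [-0.0, -1.0, 4.6]
finger_gap: 0.002
gripper_force: 2.4
```

```bash
python3 -m pendant '0 0 0.05 0 0 0 -1;0 0 0.1 0 0 0 -1;0 0 0.1 0 0 0 -1'|grep -E "pos|wrist"; python3 -m pendant '0 0 -2 0 0 0 -1;0 0 -6 0 0 0 -1;0 0 -11 0 0 0 -1;0 0 -11 0 0 0 -1;0 0 -11 0 0 0 -1'|grep -E "clock|pos|wrist"; python3 -m pendant '0 0 0 0 0 0 -1;0 0 0 0 0 0 -1;0 0 0 0 0 0 -1'|grep -E "clock|pos|wrist"
```

```text
tool_pos: [0.6159, -0.0249, 0.0505]
wrist_force: [-2.5, -1.1, 11.7]
clock: 30.4
tool_pos: [0.6161, -0.0247, 0.1603]
wrist_force: [-0.6, 0.2, -0.5]
clock: 30.7
tool_pos: [0.6148, -0.0248, 0.1578]
wrist_force: [0.5, 0.0, 0.5]
```

```bash
python3 -c "
from plant import bot
print(bot.hand_in())"
```

```text
the job is handed in; nothing more can be done
None
```

I pressed the red key, set the three green-banded cartons on the yellow places, pressed the green key and handed the job in at about 31 s; the cartons measured within about 3 mm of the place centres, with the far one turned about 2–3°, but I took no picture after the green key press and the hand-in gave no verdict.

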